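# Cap the sample cassette in the press and lift it out by its catches

## Robot

A 7-joint arm with a two-finger parallel gripper is mounted at the origin on a cart in front of the work surface, level with it; the furniture and walls round the work are solid. World frame = base frame: x ahead of the robot, y to its left, z up, the work surface at z = 0. Lengths are in m, angles in rad, forces in N, time in s.
With the tool pointing down it reaches from about 0.4 to 0.875 m from the base axis. Payload 6.5 kg.
Tool frame: the origin (TCP) lies between the finger pads; the fingertips stand 22 mm ahead of it and the grasp point (between the pads) lies 3 mm ahead of it; z points along the fingers, y is the line along which they close (so a half turn about z gives the same grasp; the last joint's range is limited). The gripper opens to 85 mm and grips with 20 to 120 N. Pads are 22 mm wide; open, the fingers measure 114 mm over their backs; the gripper's body (76 mm by 85 mm) begins 54 mm behind the grasp point. The pads swing forward as they close: fully open they stand 13 mm farther back than shut.
Start: joints at [1.05, 0.536, -0.004, 1.538, 0.003, 1.067, -0.071], TCP at [0.286, -0.584, 0.253] pointing down, gripper open.
Joint ranges: [-2.7, 2.7], [-0.37, 2.16], [-1.27, 1.26], [0.24, 2.4], [-1.31, 4.45], [0.19, 1.91], [-2.76, 2.76]. Speed limits (rad/s): [2.39, 2.39, 3.14, 3.14, 3.14, 3.14, 3.14].

## Interface

Orientations are given as a unit quaternion [w, x, y, z].
In Python, from workcell import ctrl gives the robot as it stands.
- The arm moves only by the shell command python3 -m creep 'ROWS' [FORCE]. ROWS is text: rows parted by semicolons, each of 7 numbers parted by spaces: the closure, from -1 (fully open) to 1 (shut), then the shift along the tool's x, y, z in m, then the turn, a rotation vector about the tool's x, y, z in degrees. In form: hand tx ty tz rx ry rz; .... A call has 1 to 10 rows; each row is the pose to reach, as a shift and turn from the pose commanded when the call began, along the tool's axes at that moment; what a row does not reach only later rows make up. A row lasts 1/12 s, in which the tool goes at most 41.7 mm and 7.16 degrees, less where a joint would pass 70% of its speed; a pose out of reach is approached as far as the arm can. A call with a gripper value outside its range is refused whole. The fingers move at their own pace and stop on an object; FORCE is the grip in N (left out, the last holds). Time passes only in rows, so rows that repeat a pose let the fingers close. It gives the time, the measured TCP pose, the force, the opening and the grip force at its end, in the units of the state.
- ctrl.read_state(): the state, without advancing time (a new reading comes with each control period).
- ctrl.snapshot(name): name is "side" or "top"; returns a dict with "img" (480x640x3 uint8, blue, green, red), "fx", "fy", "cx", "cy" (pixels), "k1" (the pictures are not rectified: a ray, as slopes to the right and down, at radius r is drawn at 1 + k1 r^2 times it, then the intrinsics apply), "view" (4x4, takes a point from world to camera coordinates). Camera axes: x right, y down, z forward; pixel columns grow to the right and rows downward; lengths in m; the calibration is good to about 2 mm. A picture is of the moment at which its call begins. There is no depth.
- ctrl.job_done(): hands the job in; it is judged then, once.
The state is a dict: "time": time; "q": joint angles; "dq": joint speeds; "tau": joint torques, N m; "ee_pos": TCP position; "tcp_rot": TCP orientation; "ft_force": force on the tool from outside, world axes, zero at the start; "wrist_torque": the same for the moment, N m; "opening": finger opening in m; "finger_force": force on a finger pad.
Only numpy, scipy, OpenCV 4.12 (cv2) and the standard library are available. Lean on these libraries where they do the work, as an engineer would, in place of code of your own. Each camera call takes 0.05 s, during which the arm holds its last target. There are 200 camera calls.

## Task

Press the caps home on the sample cassette standing in the capping press: pull the lever down until it stays in its last notch and let go of it, then press the red release key so that the lever rises again. Squeeze the cassette's two orange side catches together and lift it straight up out of the press, upright and about 10 cm clear, and finish while still holding it there by the catches. Leave the other things on the bench where they are.

Things in the scene. Friction and masses are not known exactly. Their poses are not given: they have to be found in the camera images.
- press: white hand press that caps tubes, fixed: base 196 x 136 mm, 12 thick, hinge cheeks 94 high at the back. Origin: on the worktop under the cassette's centre. x from the front (handle side) to the hinge at the back, y to its left, z up. A steel lip each side, 27.5 to 43 mm off the middle, underside 20, top 25.5 high, holds the cassette's catch toes. Ratchet blade, 108 high, at x -65, y -63.
- lever_hinge (a point): fixed point midway on the lever's hinge line (along the press's y): x +80 mm, z 75 mm in the press frame.
- lever_grip (a point): middle of the black handle bar of the steel bail lever: bar along the press's y, 11 mm core in a soft 15 mm sleeve, 84 mm free between the two side arms, 175 mm from the hinge line. Up at rest (leaning 10 degrees back, handle 247 mm high); it is pulled forward and down until level, handle then 95 mm in front of the press origin, 75 mm high.
- lever (a joint): rad: 0 up at rest, grows as pulled forward and down, 1.75 level = stop. Handle in the press frame: x = 0.080 - 0.175 cos(1.75 - a), z = 0.075 + 0.175 sin(1.75 - a). A damped spring raises it (2 to 4 N at the handle, 1.5 s). Three ratchet notches near the bottom hold it when let go, at 1.60, 1.67 and 1.743 (last: caps fully pressed). Its last degrees take 7 to 12 N at the handle, firmly to the stop.
- key_top (a point): centre of the top of the red release key, front right of the press: pad 28 (x) x 36 (y) mm, at x -65, y -98.5, z 37 mm in the press frame. Pressed straight down it frees the lever from any notch; the lever then rises by itself.
- release_key (a joint): rad: 0 at rest, 0.13 fully down (6 mm at the pad's centre). 2 N start it, 4 to 5 N hold it fully down; the lever is free from about 0.08. It flicks for a moment as each notch passes.
- cassette: white sample cassette, loose in the press's nest: 96 (x) x 38 (y) mm, 46 high without caps, six tubes in a row along x, about 0.2 kg, a blue strip of six caps on top. Origin: centre of its underside, 12 mm above the worktop in the nest; axes as the press's.
- cassette_grip (a point): point midway between the cassette's two orange catches, 38 mm above its underside (50 above the worktop in the nest), axes as the cassette's. Each catch is an upright ribbed pad, 26 (x) x 32 (z) mm, centred 2 mm below this point; outer faces at y +-26.5 mm, +-20.5 squeezed in. At rest their toes hook under the press's lips; both squeezed 4 mm or more, it lifts out.
- catch_left (a joint): inward travel of the left (+y) catch, m: 0 at rest, 0.006 fully squeezed; spring 2 N at rest, 5 N fully in.
- catch_right (a joint): the same for the right (-y) catch.
- cap_strip (a joint): how far the blue cap strip is pushed on, m: 0 standing 4 mm proud, 0.004 fully home. Takes 10 N, and stays.
- sample_tube: bystander: standing 30 ml tube with blue cap, 34 across, 86 tall mm. Origin: centre of its underside.
- lab_timer: bystander: white digital bench timer, 64 x 68 x 18 mm. Origin: centre of its underside.
- tape_roll: bystander: roll of green tape, 61 across, 19 high mm. Origin: centre of its underside.

How it is judged:
On the way, in this order (a step that is already met when the one before it is completed fails the run):
1. the lever is down in its last notch and stays there with the fingers off it, the cap strip is pressed home (value of joint lever above 1.71 rad and value of joint cap_strip above 0.003 m and contact force between the fingers and press below 0.3 N), for 0.2 s.
2. the red release key is pressed down (value of joint release_key above 0.07 rad), for 0.02 s.
3. the lever has risen again while the cassette still stands in its nest (value of joint lever below 0.3 rad and distance of cassette_grip from where it was at the start of the episode below 0.01 m), for 0.1 s.
At the end, for the whole second after the job is handed in: Held by both catches, each squeezed in over 4 mm; grip point over 120 mm above the worktop (7 cm lift), within 0.3 rad of upright, at rest, not touching the press; caps home (over 3 of 4 mm); lever up (under 0.3 rad); no bystander moved over 30 mm (height (world z) of cassette_grip above 0.12 m and angle between cassette_grip's own z axis and vertical below 0.3 rad and value of joint each of catch_left, catch_right above 0.004 m and contact force between the fingers and cassette above 2 N and contact force between cassette and press below 0.1 N and linear speed of cassette below 0.05 m/s and value of joint cap_strip above 0.003 m and value of joint lever below 0.3 rad and distance of each of sample_tube, lab_timer, tape_roll from where it was at the start of the episode below 0.03 m); the arm keeps its last pose, push and grip.
It fails at once if a bystander is pushed more than 30 mm or knocked over (distance of any of sample_tube, lab_timer, tape_roll from where it was at the start of the episode above 0.03 m or angle between sample_tube's own z axis and vertical above 0.5 rad).
It fails at once if the cassette is torn up out of the nest while the lever is still down (height (world z) of cassette_grip above 0.065 m and value of joint lever above 1.2 rad).
It also fails if it takes over 64 s, if anything falls off the work surface, if the arm or the gripper's body presses on something with over 40 N, if the wrist force passes 120 N, or if a joint passes its speed limit or range.

## Working session

There is one attempt and no reset: what is moved stays moved. The work goes in short steps, Python scripts to look and compute and a shell command to move; the robot and the scene stay as the last step left them, time stands still between calls to the robot, and variables do not carry over. Pictures are saved under pics/ and viewed, at most 10 in all, crops included, and the job is handed in when it is done.

```bash
mkdir -p pics; ls; python3 - <<'E'
from workcell import ctrl
import cv2
s=ctrl.read_state()
for k in("time","ee_pos","tcp_rot","opening","ft_force"):print(k,s[k])
for n in("side","top"):
    d=ctrl.snapshot(n);cv2.imwrite(f"pics/{n}0.png",d["img"]);print(n,{k:d[k] for k in d if k!="img"})
E
```

```text
pics
time 0.0
ee_pos [ 0.28522132 -0.58339666  0.25239379]
tcp_rot [-8.43885689e-04  9.74249591e-01  2.25470509e-01 -2.66369290e-04]
opening 0.08545848871631846
ft_force [ 0.00471548 -0.86633259  0.76976263]
side {'fx': 531.4136202427813, 'fy': 531.4136202427813, 'cx': 326.6620368226118, 'cy': 242.83590566270357, 'k1': -0.09814018042463353, 'view': array([[-0.88340377, -0.46824815,  0.01847831,  0.40314069],
       [-0.23449667,  0.40757713, -0.88254869,  0.3194061 ],
       [ 0.40572046, -0.78397994, -0.46985781,  0.87557907],
       [ 0.        ,  0.        ,  0.        ,  1.        ]])}
top {'fx': 480.5859151412107, 'fy': 480.5859151412107, 'cx': 320.1072988969604, 'cy': 240.23930531850323, 'k1': -0.09152744101854239, 'view': array([[ 7.37910790e-04, -9.99960548e-01, -8.85194823e-03,
        -8.13608356e-02],
       [-9.98152026e-01, -1.98658522e-04, -6.07658847e-02,
         4.92047086e-01],
       [ 6.07617289e-02,  8.88042986e-03, -9.98112794e-01,
         1.00750653e+00],
       [ 0.00000000e+00,  0.00000000e+00,  0.00000000e+00,
         1.00000000e+00]])}
```

View pics/top0.png

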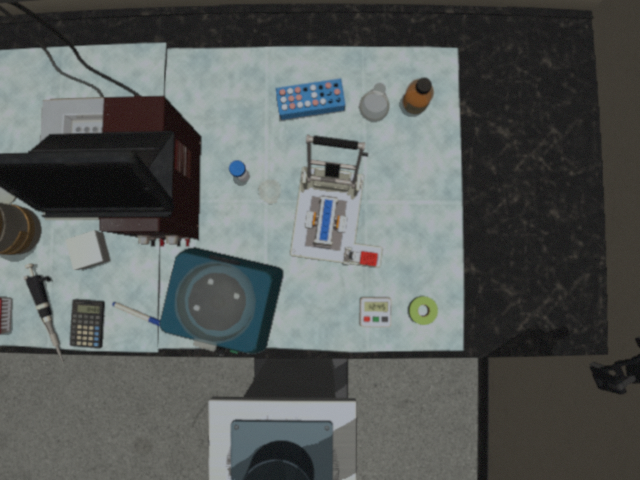

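View pics/side0.png

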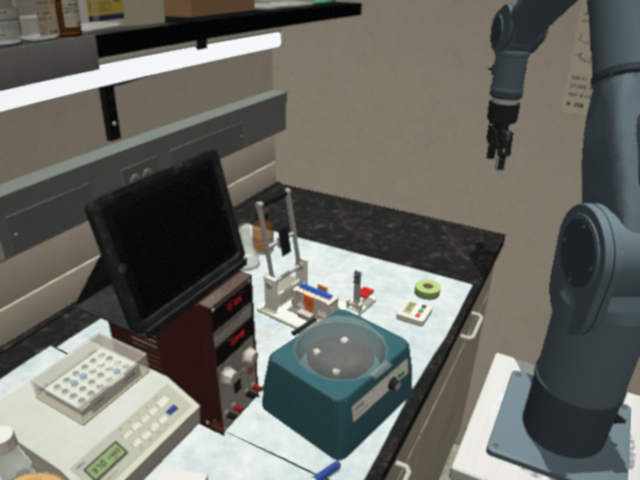

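The top view shows the press with its nest near (326,222), the red key at (369,258), the black handle bar at (335,143), and the timer and tape at (375,311) and (423,310). The side view shows the lever up, with the handle near (275,195), and the centrifuge to the robot's left of the press. Next I'll measure by colour.

```bash
cat > h.py <<'E'
import numpy as np, cv2
from scipy.spatial.transform import Rotation as R
from workcell import ctrl
def ray(d,u,v):
    k=np.array([[d["fx"],0,d["cx"]],[0,d["fy"],d["cy"]],[0,0,1.]])
    # k1 model: forward radial factor, same as OpenCV
    p=cv2.undistortPoints(np.array([[[u,v]]],float),k,np.array([d["k1"],0,0,0,0.]))[0,0]
    V=d["view"]; return -V[:3,:3].T@V[:3,3], V[:3,:3].T@np.array([p[0],p[1],1])
def onz(d,u,v,z):
    o,r=ray(d,u,v); return o+r*(z-o[2])/r[2]
def proj(d,P):
    V=d["view"]; c=V[:3,:3]@np.asarray(P,float)+V[:3,3]; x=c[:2]/c[2]; x=x*(1+d["k1"]*x@x)
    return np.array([d["cx"]+d["fx"]*x[0],d["cy"]+d["fy"]*x[1]])
def blobs(d,name,box=None):
    h=cv2.cvtColor(d["img"],cv2.COLOR_BGR2HSV); H,S,Vv=cv2.split(h)
    m={"red":((H<6)|(H>174))&(S>150)&(Vv>90),"blue":(H>100)&(H<125)&(S>110)&(Vv>60),"orange":(H>7)&(H<22)&(S>120)&(Vv>110),"black":(Vv<60)}[name]
    m=m.astype(np.uint8)
    if box: b=np.zeros_like(m); b[box[1]:box[3],box[0]:box[2]]=1; m*=b
    cs,_=cv2.findContours(m,cv2.RETR_EXTERNAL,cv2.CHAIN_APPROX_NONE)
    out=[]
    for c in sorted(cs,key=cv2.contourArea)[::-1][:4]:
        M=cv2.moments(c)
        if M["m00"]>3: out.append((M["m00"],M["m10"]/M["m00"],M["m01"]/M["m00"],cv2.minAreaRect(c)))
    return out
# press pose
def press_to_world(p0,yaw,p): return np.array([p0[0],p0[1],0])+R.from_euler("z",yaw).apply(p)
def step(target,Rt):
    "shift and rotvec(deg) in tool axes from the measured pose"
    s=ctrl.read_state(); q=s["tcp_rot"]; T=R.from_quat([q[1],q[2],q[3],q[0]])
    return T.inv().apply(np.asarray(target)-s["ee_pos"]).round(4),np.degrees((T.inv()*Rt).as_rotvec()).round(2)
E
python3 - <<'E'
from h import *
d=ctrl.snapshot("top")
for n,box in(("red",(330,230,400,280)),("blue",(300,185,350,250)),("orange",(295,190,360,245)),("black",(295,125,375,160))):
    for b in blobs(d,n,box): print(n,np.round(b[:3],1),np.round(b[3][0],1),np.round(b[3][1],1),round(b[3][2],1))
c=cv2.resize(d["img"][125:275,280:400],None,fx=4,fy=4,interpolation=cv2.INTER_CUBIC);e=ctrl.snapshot("side")
f=cv2.resize(e["img"][180:330,245:385],None,fx=4,fy=4,interpolation=cv2.INTER_CUBIC)
cv2.imwrite("pics/a.png",cv2.resize(np.hstack([c,f]),None,fx=.76,fy=.76))
E
```

```text
red [153.5 368.4 258.4] [368.3 258.4] [15.1 11.8] 9.5
blue [243.  325.6 219.4] [325.6 219.5] [ 7.2 39.8] 7.6
orange [ 10.5 314.  218.7] [314.  218.5] [ 1.8 11.2] 9.5
orange [  6.  337.2 221.8] [337.2 221.4] [ 1.8 11. ] 11.3
black [265.  334.8 142.3] [334.8 142.3] [43.5  7.2] 7.6
```

View pics/a.png

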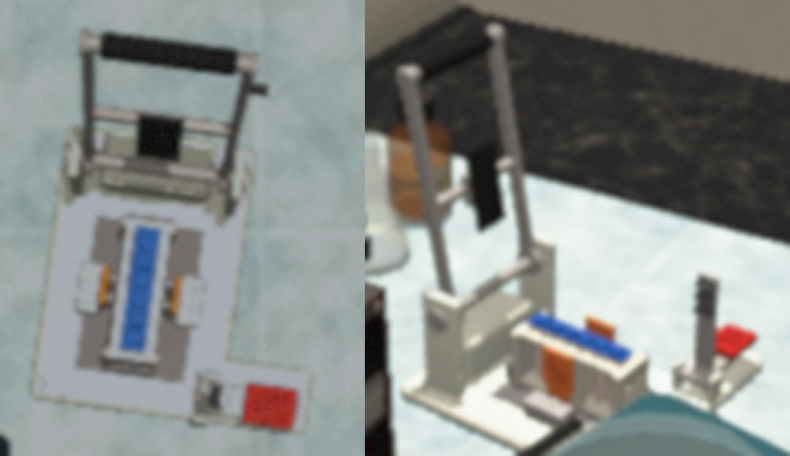

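The crop shows the lever up with its black bar (top part, about (170,52) in the crop), the blue caps, the orange catches either side, the blade at (207,390) and the red key at (270,405). It also shows a peg on the lever's right arm that meets the blade. Now for the press pose.

```bash
python3 - <<'E'
from h import *
from scipy.optimize import least_squares
d=ctrl.snapshot("top"); e=ctrl.snapshot("side")
g=lambda n,b,D=d:blobs(D,n,b)[0][1:3]
obs=[(d,g("red",(330,230,400,280)),(-.065,-.0985,.036)),(d,g("blue",(300,185,350,250)),(0,0,.066)),(d,g("black",(295,125,375,160)),(.080-.175*np.cos(1.75),0,.075+.175*np.sin(1.75)+.003))]
print(obs[0][1],obs[1][1],[b[:3] for b in blobs(e,"red",(350,270,390,310))],[b[:3] for b in blobs(e,"blue",(295,270,345,310))])
obs2=obs+[(e,g("red",(350,270,390,310),e),(-.065,-.0985,.036)),(e,g("blue",(295,270,345,310),e),(0,.002,.064))]
for o in (obs,obs2):
    f=lambda p:np.concatenate([proj(D,press_to_world(p[:2],p[2],q))-uv for D,uv,q in o])
    r=least_squares(f,[.5,-.09,-.13]); print(r.x.round(4),np.degrees(r.x[2]).round(2),r.fun.round(1))
p=r.x
for n,q in(("hinge",(.08,0,.075)),("grip0",(.111,0,.247)),("gripdown",(-.095,0,.075)),("key",(-.065,-.108,.037)),("cas",(0,0,.05))): print(n,press_to_world(p[:2],p[2],q).round(4))
E
```

```text
(368.33116178067314, 258.40825190010855) (325.63278008298755, 219.47095435684648) [(65.5, 365.32824427480915, 291.89058524173026)] [(108.5, 315.1674347158218, 290.3164362519201)]
[ 0.5308 -0.0927 -0.1359] -7.79 [-0.  -0.  -0.   0.1  0.  -0.1]
[ 0.5315 -0.0921 -0.1408] -8.07 [-0.5 -0.2 -0.3 -0.2 -0.  -0.5  0.7 -0.8  0.6  0.1]
hinge [ 0.6107 -0.1033  0.075 ]
grip0 [ 0.6414 -0.1077  0.247 ]
gripdown [ 0.4375 -0.0788  0.075 ]
key [ 0.452  -0.1899  0.037 ]
cas [ 0.5315 -0.0921  0.05  ]
```

```bash
cat >> h.py <<'E'
P0=np.array([.5312,-.0924]); YAW=np.radians(-7.95)
def W(*p): return press_to_world(P0,YAW,p)
def down(off): return R.from_euler("z",np.degrees(YAW)+off,degrees=True)*R.from_euler("x",180,degrees=True)
def lev(a): return .080-.175*np.cos(1.75-a), .075+.175*np.sin(1.75-a)
E
python3 - <<'E'
from h import *
x,z=lev(0)
print(x,z,step(W(x,0,z+.1),down(90)))
E
```

```text
0.11119305973866112 0.24719754070293892 (array([ 0.5288, -0.2713, -0.0941]), array([-3.000e-02, -1.000e-02, -5.599e+01]))
```

```bash
python3 -m creep '-1 0 0 -0.094 0 0 0;-1 0 0 -0.094 0 0 0;-1 0 0 -0.094 0 0 0;-1 0.529 -0.271 -0.094 0 0 -56;-1 0.529 -0.271 -0.094 0 0 -56;-1 0.529 -0.271 -0.094 0 0 -56;-1 0.529 -0.271 -0.094 0 0 -56;-1 0.529 -0.271 -0.094 0 0 -56;-1 0.529 -0.271 -0.094 0 0 -56;-1 0.529 -0.271 -0.094 0 0 -56' 30; python3 - <<'E'
from h import *
x,z=lev(0)
s=ctrl.read_state();print(s["q"].round(2))
print(step(W(x,0,z+.1),down(90)))
E
```

```text
time: 1.13
ee_pos: [0.4612, -0.3487, 0.3476]
tcp_rot: [0.0, 0.785, 0.619, 0.0]
ft_force: [0.4, -0.6, 0.3]
opening: 0.0852
finger_force: 0.0
[ 0.78  0.34 -0.27  1.61  0.1   1.2   0.25]
(array([0.2763, 0.1191, 0.0003]), array([ 0.04,  0.03, -5.51]))
```

```bash
python3 -m creep '-1 0.276 0.119 0 0 0 -5.5;-1 0.276 0.119 0 0 0 -5.5;-1 0.276 0.119 0 0 0 -5.5;-1 0.276 0.119 0 0 0 -5.5;-1 0.276 0.119 0 0 0 -5.5;-1 0.276 0.119 0 0 0 -5.5;-1 0.276 0.119 0 0 0 -5.5;-1 0.276 0.119 0 0 0 -5.5;-1 0.276 0.119 0 0 0 -5.5;-1 0.276 0.119 0 0 0 -5.5'; python3 - <<'E'
from h import *
x,z=lev(0)
s=ctrl.read_state();print(s["q"].round(2))
print(step(W(x,0,z+.001),down(90)))
cv2.imwrite("pics/b.png",np.hstack([cv2.resize(ctrl.snapshot(n)["img"][r:r+180,c:c+190],None,fx=2,fy=2) for n,r,c in(("top",80,245),("side",120,200))]))
E
```

```text
time: 1.97
ee_pos: [0.6417, -0.1106, 0.3469]
tcp_rot: [-0.0, 0.756, 0.654, -0.0]
ft_force: [0.2, -0.3, -0.0]
opening: 0.0853
finger_force: 0.0
[ 0.35  0.49 -0.37  1.41  0.18  1.28 -0.18]
(array([ 0.0028, -0.0008,  0.0987]), array([-0.03,  0.03, -0.3 ]))
```

View pics/b.png

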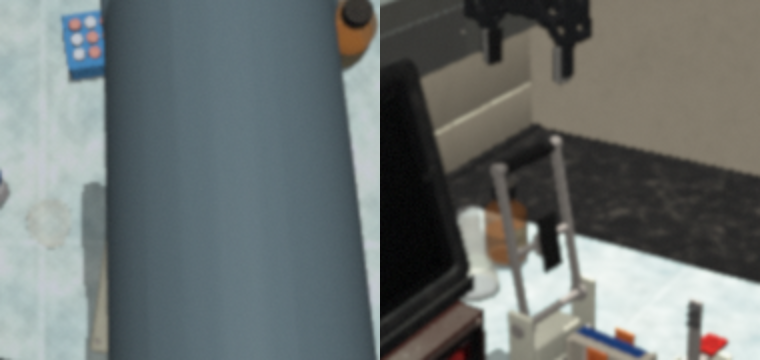

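The gripper stands centred over the handle bar in the side view, with the fingers at (495,45) and (565,65) and the bar at (528,152). Descending and gripping.

```bash
python3 -m creep '-1 0.002 0 0.035 0 0 0;-1 0.002 0 0.070 0 0 0;-1 0.002 0 0.097 0 0 0;-1 0.002 0 0.097 0 0 0;0.2 0.002 0 0.097 0 0 0;0.8 0.002 0 0.097 0 0 0;0.8 0.002 0 0.097 0 0 0;0.8 0.002 0 0.097 0 0 0;0.8 0.002 0 0.097 0 0 0;0.8 0.002 0 0.097 0 0 0' 30; python3 - <<'E'
from h import *
s=ctrl.read_state();p=R.from_euler("z",-YAW).apply(s["ee_pos"]-np.r_[P0,0]); print("press frame",p.round(4))
x0,z0=lev(0);
for a in np.arange(.1,1.76,.1).tolist()+[1.75,1.77]:
    x,z=lev(a); print(round(a,2),"ty",round(x-x0,4),"tz",round(z0-z,4))
E
```

```text
time: 2.9
ee_pos: [0.6424, -0.1088, 0.2513]
tcp_rot: [0.001, 0.756, 0.654, 0.0]
ft_force: [-0.6, 0.4, 0.4]
opening: 0.0122
finger_force: 0.0
press frame [ 0.1124 -0.0009  0.2513]
0.1 ty -0.0173 tz -0.0023
0.2 ty -0.0348 tz -0.0028
0.3 ty -0.0523 tz -0.0015
0.4 ty -0.0695 tz 0.0014
0.5 ty -0.0864 tz 0.0061
0.6 ty -0.1027 tz 0.0125
0.7 ty -0.1183 tz 0.0204
0.8 ty -0.133 tz 0.0298
0.9 ty -0.1467 tz 0.0407
1.0 ty -0.1592 tz 0.0529
1.1 ty -0.1705 tz 0.0663
1.2 ty -0.1804 tz 0.0807
1.3 ty -0.1888 tz 0.0961
1.4 ty -0.1956 tz 0.1122
1.5 ty -0.2008 tz 0.1289
1.6 ty -0.2042 tz 0.146
1.7 ty -0.206 tz 0.1635
1.75 ty -0.2062 tz 0.1722
1.77 ty -0.2062 tz 0.1757
```

```bash
python3 -m creep '1 0 0 0 0 0 0;1 0 0 0 0 0 0;1 0 0 0 0 0 0' 40
```

```text
time: 3.15
ee_pos: [0.6425, -0.1088, 0.2512]
tcp_rot: [0.001, 0.756, 0.654, 0.0]
ft_force: [-0.2, -0.5, 6.2]
opening: 0.0096
finger_force: 39.1
```

```bash
python3 -m creep '1 0 -0.0173 -0.0023 0 0 0;1 0 -0.0348 -0.0028 0 0 0;1 0 -0.0523 -0.0015 0 0 0;1 0 -0.0695 0.0014 0 0 0;1 0 -0.0864 0.0061 0 0 0' 25
```

```text
time: 3.57
ee_pos: [0.5577, -0.097, 0.2455]
tcp_rot: [0.002, 0.757, 0.654, 0.001]
ft_force: [2.9, -2.5, 5.7]
opening: 0.0099
finger_force: 39.7
```

```bash
python3 -m creep '1 0 -0.0163 0.0064 0 0 0;1 0 -0.0319 0.0143 0 0 0;1 0 -0.0466 0.0237 0 0 0;1 0 -0.0603 0.0346 0 0 0;1 0 -0.0728 0.0468 0 0 0;1 0 -0.0841 0.0602 0 0 0;1 0 -0.094 0.0746 0 0 0;1 0 -0.1024 0.09 0 0 0;1 0 -0.1092 0.1061 0 0 0;1 0 -0.1144 0.1228 0 0 0'; python3 - <<'E'
from h import *
s=ctrl.read_state();p=R.from_euler("z",-YAW).apply(s["ee_pos"]-np.r_[P0,0]); print("press frame",p.round(4),lev(1.5)); print(s["q"].round(2))
E
```

```text
time: 4.4
ee_pos: [0.4436, -0.0809, 0.1214]
tcp_rot: [0.001, 0.757, 0.654, 0.0]
ft_force: [1.2, -5.2, 4.2]
opening: 0.0091
finger_force: 41.4
press frame [-0.0884 -0.0008  0.1214] (np.float64(-0.08955967379936282), np.float64(0.1182956928695415))
[ 0.38  0.44 -0.35  2.13  0.27  0.61 -0.31]
```

```bash
python3 -m creep '1 0 -0.0025 0.012 0 0 0;1 0 -0.004 0.024 0 0 0;1 0 -0.005 0.034 0 0 0;1 0 -0.0052 0.040 0 0 0;1 0 -0.0054 0.043 0 0 0;1 0 -0.0054 0.045 0 0 0;1 0 -0.0054 0.045 0 0 0'
```

```text
time: 4.98
ee_pos: [0.4378, -0.0801, 0.0762]
tcp_rot: [0.0, 0.757, 0.654, -0.001]
ft_force: [-1.6, -3.4, 4.3]
opening: 0.0094
finger_force: 42.0
```

```bash
python3 -m creep '1 0 0 0.002 0 0 0;1 0 0 0.002 0 0 0;1 0 0 0.002 0 0 0' ; python3 -m creep '1 0 0 0.002 0 0 0;1 0 0 0.002 0 0 0;1 0 0 0.002 0 0 0';  python3 -m creep '1 0 0 0.002 0 0 0;1 0 0 0.002 0 0 0;1 0 0 0.002 0 0 0'
```

```text
time: 5.23
ee_pos: [0.4377, -0.0801, 0.0745]
tcp_rot: [0.0, 0.757, 0.654, -0.001]
ft_force: [-2.1, -3.8, 4.9]
opening: 0.009
finger_force: 42.4
time: 5.48
ee_pos: [0.4378, -0.0801, 0.0728]
tcp_rot: [0.0, 0.757, 0.654, -0.001]
ft_force: [-1.9, -4.7, 11.0]
opening: 0.0097
finger_force: 42.9
time: 5.73
ee_pos: [0.4378, -0.0801, 0.0713]
tcp_rot: [0.001, 0.757, 0.654, -0.001]
ft_force: [-5.6, -3.4, 20.1]
opening: 0.0097
finger_force: 43.8
```

```bash
python3 -m creep '1 0 0 0.002 0 0 0;1 0 0 0.002 0 0 0;1 0 0 0.002 0 0 0'; python3 - <<'E'
from h import *
e=ctrl.snapshot("side");cv2.imwrite("pics/c.png",cv2.resize(e["img"][210:340,240:400],None,fx=4,fy=4,interpolation=cv2.INTER_CUBIC))
E
```

```text
time: 5.98
ee_pos: [0.4379, -0.0801, 0.0698]
tcp_rot: [0.001, 0.757, 0.654, -0.001]
ft_force: [-7.2, -2.9, 27.5]
opening: 0.0093
finger_force: 44.4
```

View pics/c.png

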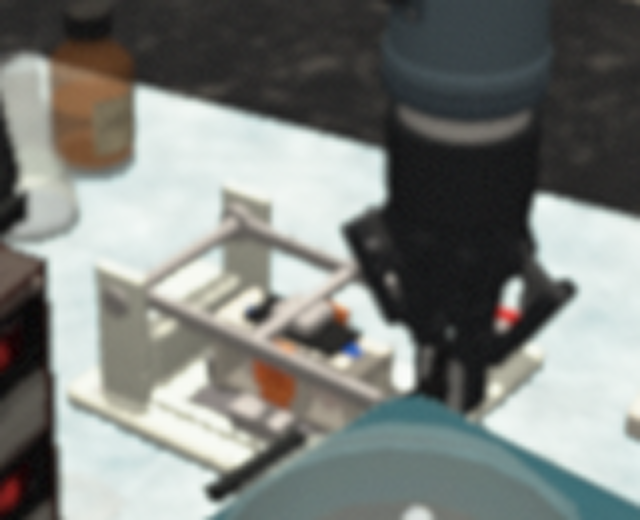

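The side view shows the lever level (arms from (150,290) to (390,390)) and the presser on the caps. I'll let go of it partway open, then rise.

```bash
python3 -m creep '0.3 0 0 -0.002 0 0 0;0.3 0 0 -0.002 0 0 0;0.3 0 0 -0.003 0 0 0;0.3 0 0 -0.003 0 0 0;0.3 0 0 -0.003 0 0 0;0.3 0 0 -0.003 0 0 0;0.3 0 0 -0.003 0 0 0'; python3 -m creep '0.3 0 0 -0.03 0 0 0;0.3 0 0 -0.07 0 0 0;0.3 0 0 -0.105 0 0 0;0.3 0 0 -0.105 0 0 0;0.3 0 0 -0.105 0 0 0'; python3 - <<'E'
from h import *
e=ctrl.snapshot("side");cv2.imwrite("pics/d.png",cv2.resize(e["img"][210:340,240:400],None,fx=4,fy=4,interpolation=cv2.INTER_CUBIC))
print(step(W(-.065,-.106,.15),down(90)),step(W(-.065,-.106,.06),down(90)))
E
```

```text
time: 6.62
ee_pos: [0.4379, -0.079, 0.0712]
tcp_rot: [-0.0, 0.756, 0.654, -0.0]
ft_force: [-0.1, -1.3, 0.4]
opening: 0.03
finger_force: 0.0
time: 7.03
ee_pos: [0.4393, -0.0794, 0.1781]
tcp_rot: [0.002, 0.757, 0.654, 0.001]
ft_force: [-0.6, 0.4, -0.1]
opening: 0.0296
finger_force: 0.0
(array([-0.106 ,  0.0297,  0.0268]), array([ 0.07,  0.02, -0.38])) (array([-0.1059,  0.0295,  0.1168]), array([ 0.07,  0.02, -0.38]))
```

View pics/d.png

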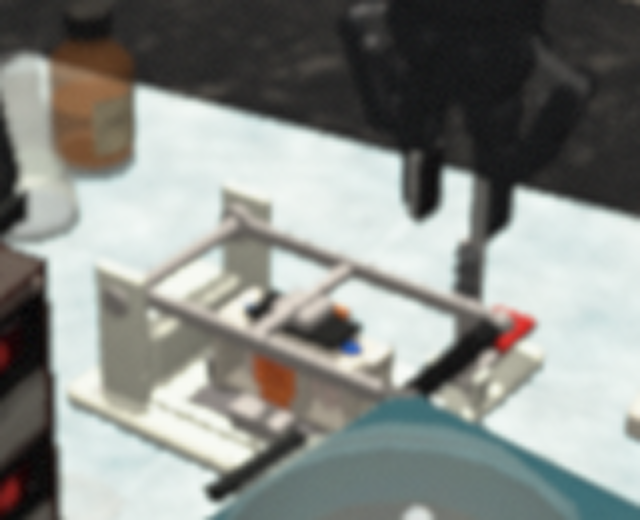

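The lever stays down with the fingers clear, its sleeve's right end near (500,325) in the crop. I'll check which notch from that.

```bash
python3 - <<'E'
from h import *
e=ctrl.snapshot("side")
for a in(1.6,1.67,1.743):
    x,z=lev(a)
    for y in (-.042,0): print(a,y,((proj(e,W(x,y,z))-[240,210])*4).round(1))
E
python3 -m creep '1 -0.05 0.01 0 0 0 0;1 -0.106 0.03 0 0 0 0;1 -0.106 0.03 0.02 0 0 0;1 -0.106 0.03 0.05 0 0 0;1 -0.106 0.03 0.075 0 0 0;1 -0.106 0.03 0.085 0 0 0;1 -0.106 0.03 0.085 0 0 0;1 -0.106 0.03 0.085 0 0 0;1 -0.106 0.03 0.085 0 0 0'
python3 - <<'E'
from h import *
e=ctrl.snapshot("side");cv2.imwrite("pics/e.png",cv2.resize(e["img"][210:340,260:420],None,fx=4,fy=4,interpolation=cv2.INTER_CUBIC))
s=ctrl.read_state();print(R.from_euler("z",-YAW).apply(s["ee_pos"]-np.r_[P0,0]))
E
```

```text
1.6 -0.042 [499.3 284.3]
1.6 0 [454.7 319.7]
1.67 -0.042 [500.4 305.1]
1.67 0 [456.  340.8]
1.743 -0.042 [499.9 326. ]
1.743 0 [455.8 362.1]
time: 7.88
ee_pos: [0.453, -0.1879, 0.0922]
tcp_rot: [0.0, 0.756, 0.654, 0.0]
ft_force: [-0.1, -0.3, 0.1]
opening: 0.0002
finger_force: 0.0
[-0.06393413 -0.1056139   0.09251748]
```

View pics/e.png

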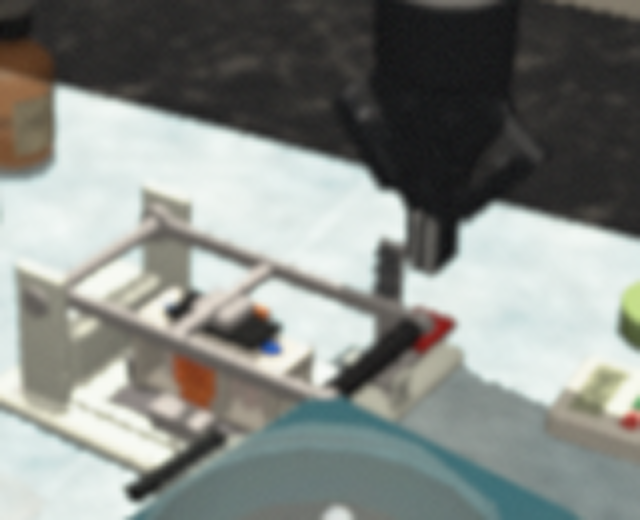

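The sleeve's right end matches the last notch at 1.743 (predicted (500,326)). The shut fingertips are above the red key at (430,330), clear of the blade, so I'll press it.

```bash
python3 -m creep '1 0 0 0.02 0 0 0;1 0 0 0.03 0 0 0;1 0 0 0.035 0 0 0;1 0 0 0.038 0 0 0;1 0 0 0.041 0 0 0;1 0 0 0.041 0 0 0'
```

```text
time: 8.43
ee_pos: [0.4527, -0.1891, 0.0521]
tcp_rot: [0.001, 0.757, 0.654, -0.001]
ft_force: [-5.6, -0.7, 23.9]
opening: -0.0005
finger_force: 11.7
```

```bash
python3 -m creep '1 0 0 -0.001 0 0 0;1 0 0 -0.001 0 0 0;1 0 0 -0.001 0 0 0;1 0 0 -0.001 0 0 0;1 0 0 -0.001 0 0 0;1 0 0 -0.001 0 0 0;1 0 0 -0.001 0 0 0;1 0 0 -0.001 0 0 0;1 0 0 -0.001 0 0 0;1 0 0 -0.001 0 0 0';python3 -m creep '1 0 0 0 0 0 0;1 0 0 0 0 0 0;1 0 0 0 0 0 0;1 0 0 0 0 0 0;1 0 0 0 0 0 0;1 0 0 0 0 0 0;1 0 0 0 0 0 0;1 0 0 0 0 0 0;1 0 0 0 0 0 0;1 0 0 0 0 0 0'
python3 - <<'E'
from h import *
e=ctrl.snapshot("side");cv2.imwrite("pics/f.png",cv2.resize(e["img"][170:330,240:400],None,fx=3,fy=3,interpolation=cv2.INTER_CUBIC))
print(step(W(-.065,-.106,.2),down(0)),step(W(0,0,.2),down(0)))
E
```

```text
time: 9.27
ee_pos: [0.4525, -0.189, 0.0527]
tcp_rot: [0.001, 0.757, 0.654, -0.0]
ft_force: [-3.6, -1.7, 11.3]
opening: -0.0001
finger_force: 5.9
time: 10.1
ee_pos: [0.4525, -0.189, 0.0526]
tcp_rot: [0.001, 0.757, 0.654, -0.0]
ft_force: [-3.8, -1.5, 11.6]
opening: -0.0
finger_force: 5.9
(array([ 0.0004, -0.0004, -0.1473]), array([8.000e-02, 4.000e-02, 8.961e+01])) (array([ 0.1068,  0.0639, -0.1474]), array([8.000e-02, 4.000e-02, 8.961e+01]))
```

View pics/f.png

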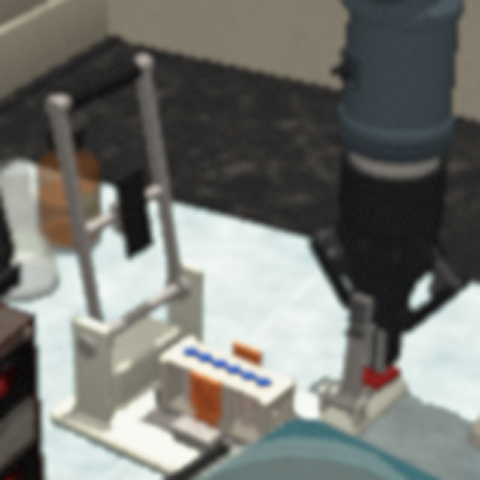

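The lever is fully up and the caps are home, showing as blue dots flush with the top. Rising, turning and opening over the cassette.

```bash
python3 -m creep '1 0 0 -0.04 0 0 0;1 0 0 -0.08 0 0 0;1 0 0 -0.12 0 0 0;-1 0 0 -0.147 0 0 90;-1 0 0 -0.147 0 0 90;-1 0 0 -0.147 0 0 90;-1 0 0 -0.147 0 0 90;-1 0 0 -0.147 0 0 90;-1 0 0 -0.147 0 0 90;-1 0 0 -0.147 0 0 90'; python3 - <<'E'
from h import *
print(step(W(0,0,.2),down(0)))
E
```

```text
time: 10.98
ee_pos: [0.4524, -0.1879, 0.1988]
tcp_rot: [-0.0, 0.963, 0.269, 0.0]
ft_force: [0.3, -0.2, -0.0]
opening: 0.083
finger_force: 0.0
(array([ 0.1169, -0.0407, -0.0011]), array([-1.000e-02, -3.000e-02,  3.918e+01]))
```

```bash
python3 -m creep '-1 0.117 -0.041 -0.001 0 0 39.2;-1 0.117 -0.041 -0.001 0 0 39.2;-1 0.117 -0.041 -0.001 0 0 39.2;-1 0.117 -0.041 -0.001 0 0 39.2;-1 0.117 -0.041 -0.001 0 0 39.2;-1 0.117 -0.041 -0.001 0 0 39.2;-1 0.117 -0.041 -0.001 0 0 39.2;-1 0.117 -0.041 -0.001 0 0 39.2;-1 0.117 -0.041 -0.001 0 0 39.2'; python3 - <<'E'
from h import *
d=ctrl.snapshot("side")
print(ctrl.read_state()["q"].round(2));print(step(W(0,0,.053),down(0)))
cv2.imwrite("pics/g.png",cv2.resize(d["img"][170:330,240:400],None,fx=3,fy=3,interpolation=cv2.INTER_CUBIC))
E
```

```text
time: 11.73
ee_pos: [0.5305, -0.0921, 0.1996]
tcp_rot: [-0.0, 0.998, -0.065, 0.0]
ft_force: [-0.7, 0.4, -0.0]
opening: 0.0851
finger_force: 0.0
[ 0.15  0.42 -0.07  1.88  0.04  0.85 -1.65]
(array([0.0007, 0.0002, 0.1466]), array([-0.01, -0.01,  0.41]))
```

View pics/g.png

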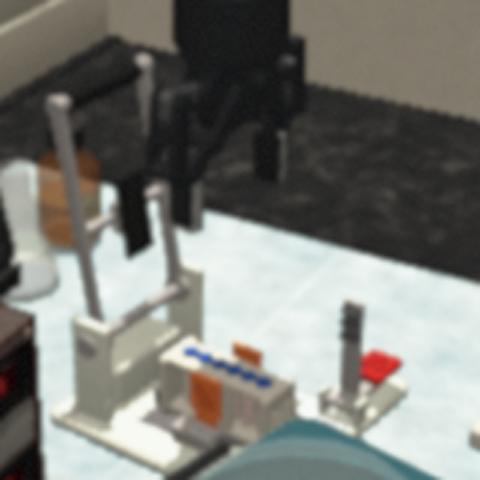

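The open gripper straddles the cassette with its fingers in line with the two catches, (205,400) and (248,352), and clear of the lever. Descending to grip.

```bash
python3 -m creep '-1 0.001 0 0.04 0 0 0;-1 0.001 0 0.08 0 0 0;-1 0.001 0 0.115 0 0 0;-1 0.001 0 0.135 0 0 0;-1 0.001 0 0.146 0 0 0;-1 0.001 0 0.146 0 0 0;-1 0.001 0 0.146 0 0 0' 35; python3 -m creep '1 0 0 0 0 0 0;1 0 0 0 0 0 0;1 0 0 0 0 0 0;1 0 0 0 0 0 0;1 0 0 0 0 0 0;1 0 0 0 0 0 0;1 0 0 0 0 0 0'
```

```text
time: 12.37
ee_pos: [0.5319, -0.0923, 0.0539]
tcp_rot: [-0.0, 0.998, -0.066, 0.0]
ft_force: [0.6, -0.2, 0.4]
opening: 0.0852
finger_force: 0.0
time: 12.95
ee_pos: [0.5327, -0.093, 0.0554]
tcp_rot: [0.0, 0.998, -0.067, 0.001]
ft_force: [-3.5, -1.3, 14.6]
opening: 0.0388
finger_force: 34.2
```

Both catches are fully in (opening 39 mm). Lifting straight up.

```bash
python3 -m creep '1 0 0 -0.005 0 0 0;1 0 0 -0.01 0 0 0;1 0 0 -0.02 0 0 0;1 0 0 -0.035 0 0 0;1 0 0 -0.055 0 0 0;1 0 0 -0.075 0 0 0;1 0 0 -0.09 0 0 0;1 0 0 -0.1 0 0 0;1 0 0 -0.103 0 0 0;1 0 0 -0.103 0 0 0'; python3 -m creep '1 0 0 0 0 0 0;1 0 0 0 0 0 0;1 0 0 0 0 0 0;1 0 0 0 0 0 0;1 0 0 0 0 0 0;1 0 0 0 0 0 0'; python3 - <<'E'
from h import *
d=ctrl.snapshot("side")
cv2.imwrite("pics/i.png",cv2.resize(d["img"][150:330,240:460],None,fx=3,fy=3,interpolation=cv2.INTER_CUBIC))
E
```

```text
time: 13.78
ee_pos: [0.5318, -0.0922, 0.1571]
tcp_rot: [0.0, 0.998, -0.067, 0.001]
ft_force: [-0.2, -0.5, -2.3]
opening: 0.038
finger_force: 37.4
time: 14.28
ee_pos: [0.5314, -0.0922, 0.1561]
tcp_rot: [-0.0, 0.998, -0.067, -0.0]
ft_force: [0.3, -0.8, -2.4]
opening: 0.0383
finger_force: 37.5
```

View pics/i.png

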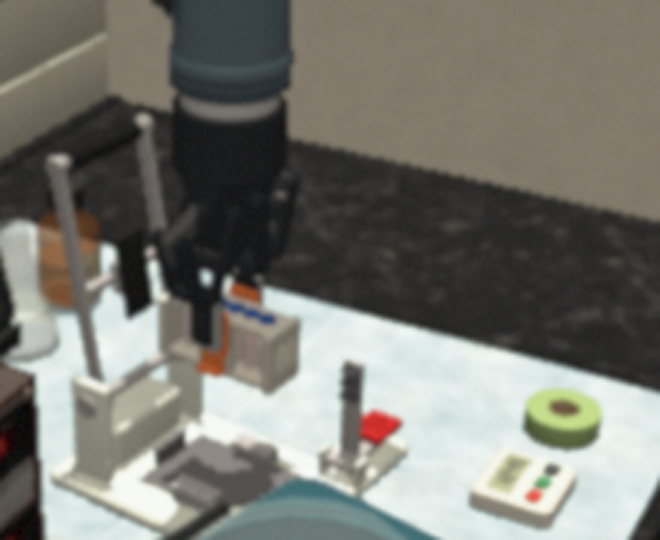

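The cassette hangs upright, clear of the nest, held by its catches at (210,350) and (248,292). The lever is up and the bystanders haven't moved, so I'm handing in.

```bash
python3 -c "
from workcell import ctrl
print(ctrl.job_done())"
```

```text
the job is handed in; nothing more can be done
None
```

I handed the job in at about 14.3 s; it returned no verdict. The caps are pressed home, the lever was released and is up again, and the cassette is held upright by its catches about 10 cm clear of the press.

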